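Close, pin and squeeze the handlebar clamp jig

ROBOT

A 6-joint arm with a two-finger parallel gripper is mounted at the origin on the work surface. World frame = base frame: x ahead of the robot, y to its left, z up, the work surface at z = 0. Lengths are in m, angles in rad, forces in N, time in s.
With the tool pointing down it reaches from about 0.3 to 0.775 m from the base axis. Payload 14.6 kg.
Tool frame: the origin (TCP) lies at the very end of the fingers, on their centre line; the grasp point (between the pads) lies 19 mm behind it (bot.hold_point_z is the distance from the TCP to the grasp point, in m); z points along the fingers, y is the line along which they close (so a half turn about z gives the same grasp; the last joint's range is limited). The gripper opens to 94 mm and grips with 3 to 60 N. Pads are 16 mm wide; open, the fingers measure 119 mm over their backs; the gripper's body (75 mm by 177 mm) begins 78 mm behind the grasp point.
Start: joints at [1.117, 0.3, 1.521, -0, 1.321, -0.067], TCP at [0.207, 0.509, 0.205] pointing down, gripper open.
Joint ranges: [-3.03, 3.03], [-0.79, 2.21], [0.23, 2.52], [-1.04, 4.18], [0, 3.07], [-2.55, 2.55]. Speed limits (rad/s): [2.22, 2.22, 2.57, 3.14, 3.14, 3.14].

INTERFACE

Orientations are given as a rotation vector (axis times angle).
In Python, from workcell import bot, optics, order gives the robot as it stands.
- The arm moves only by the shell command python3 -m jog 'ROWS' [FORCE]. ROWS is JSON, a list of rows, each a list of 7 numbers: the shift along the tool's x, y, z in cm, then the turn, a rotation vector about the tool's x, y, z in degrees, then the finger opening in cm, from 0 to 9.4. In form: [[tx, ty, tz, ax, ay, az, hand], ...]. A call has exactly 5 rows; each row is the pose to reach, as a shift and turn from the pose commanded when the call began, along the tool's axes at that moment; what a row does not reach only later rows make up. A row lasts 1/12 s, in which the tool goes at most 41.7 mm and 7.16 degrees, less where a joint would pass 70% of its speed; a pose out of reach is approached as far as the arm can. A call with a gripper value outside its range is refused whole. The fingers move at their own pace and stop on an object; FORCE is the grip in N (left out, the last holds). Time passes only in rows, so rows that repeat a pose let the fingers close, or fill a call up. It gives the time, the measured TCP pose, the force, the opening and the grip force at its end, in the units of the state.
- bot.sense(): the state, without advancing time (a new reading comes with each control period).
- optics.grab_frame(name): name is "scene" or "top" or "wrist"; returns a dict with "frame" (400x640x3 uint8, red, green, blue), "fx", "fy", "cx", "cy" (pixels), "k1" (the pictures are not rectified: a ray, as slopes to the right and down, at radius r is drawn at 1 + k1 r^2 times it, then the intrinsics apply), "origin" and "attitude" of the camera in the world; the wrist camera has in their place "hand_eye" (4x4, takes a point from camera to tool coordinates, whose origin is the TCP and whose axes are the flange's). Camera axes: x right, y up, looking along -z (the intrinsics and any distortion apply to the point x, -y, -z); pixel columns grow to the right and rows downward; lengths in m; the calibration is good to about 2 mm. A picture is of the moment at which its call begins: read the wrist's pose just before it. There is no depth.
- order.job_done(): hands the job in; it is judged then, once.
The state is a dict: "clock": time; "joints": joint angles; "joint_velocities": joint speeds; "tau": joint torques, N m; "position": TCP position; "eef_rot": TCP orientation; "ft_force": force on the tool from outside, world axes, zero at the start; "ft_torque": the same for the moment, N m; "gripper_width": finger opening in m; "grip_force": force on a finger pad.
Only numpy, scipy, OpenCV 4.12 (cv2) and the standard library are available. Lean on these libraries where they do the work, as an engineer would, in place of code of your own. Each camera call takes 0.05 s, during which the arm holds its last target. There are 200 camera calls.

TASK

Swing the open half of the clamp jig fully shut around the bar stub, then take the steel locking pin out of its wooden block and push it down through the aligned lug holes until its collar sits on the lug. Then let go of the pin and squeeze the two halves of the jig together between the gripper's two fingers, one finger on the outside of each half, and finish while still squeezing: the program ends holding. Leave the cup, bottle, tape roll and screwdriver where they are.

Things in the scene. Friction and masses are not known exactly. Their poses are not given: they have to be found in the camera images.
- jig: Clamp jig fixed to the bench: grey base plate 230 x 120 x 10 mm (x -102 to +128) carrying two hinged aluminium halves. Origin on the bench; +x runs from hinge to lugs, away from the robot, z up. A fixed steel bar stub, 32 mm across, stands at x=5, y=0, top at z=78. Shut, the halves form a bar x -55 to 58, y -25 to 25 (50 mm over the outer faces), z 14 to 64 mm, split plane y=0.
- fixed_half: The half that does not move, on the jig's -y side; origin and axes as the jig's. Outer face at y=-25 mm. Its flat lug at the far end (x 58 to 102, y -18 to 18, z 14 to 34 mm) has an upright through hole, 12 mm across, at x=80, y=0.
- lug_hole (a point): Centre of the fixed half's hole, at the top face of its lug (34 mm above the bench); the pin's final axis.
- swing_half: The swinging half, on the jig's +y side. Origin on the hinge axis at bench height, x along the half to its lug, y outwards, z up: split face y=0, outer face y=25 mm (x 11 to 124, z 14 to 64), which can be pushed. Its lug (x 124 to 168, y -18 to 18, z 38 to 58 mm) has a 12 mm through hole at x=146, y=0 and lies above the fixed lug when shut.
- hinge (a joint): Angle of the swinging half, rad: 0 fully shut (a hard stop), grows as it opens (turning to the jig's +y side) up to 1.3. Upright hinge axis at x=-66, y=0 mm of the jig. It stays where it is left; moving it takes about 0.18 N m (some 1.5 to 2 N near its lug end).
- pin: Loose upright steel locking pin, about 90 g. Origin at the centre of its lower tip, z up. Shank 10 mm across, 42 mm long, chamfered tip (7 mm); collar 22 mm across, z 42 to 48; round grip 18 mm across, z 48 to 82. It starts in the block's hole, collar on the block's top, tip 6 mm above the bench. Fully home in the jig, the collar rests on the upper lug and the tip is 16 mm above the bench.
- pin_tip (a point): The centre of the pin's lower tip (same as its origin).
- pin_block: Fixed wooden block 60 x 60 x 48 mm with one upright hole (12 mm across, 46 mm deep) in the middle of its top, holding the pin. Origin at the centre of its underside.
- cup: Bystander: open steel cup, 72 mm across, 85 mm tall, origin under its centre. It and the pin block may stand in either of two places to the right of the jig.
- bottle: Bystander: clear plastic bottle with cap, 66 mm across, 170 mm tall, origin under its centre.
- tape: Bystander: black roll of tape lying flat, 96 mm across, 24 mm thick, origin under its centre.
- driver: Bystander: screwdriver lying on the bench beyond the jig.
There are look-alikes about, which are no part of the job. Several things have the shape of the pin; the one meant has the colours described above.

How it is judged:
By the outcome, as a careful person would: the job done as asked, in the order asked, and still so for the second after the job is handed in, while the arm keeps its last pose, push and grip.
It also fails if it takes over 64 s, if anything falls off the work surface, if the arm or the gripper's body presses on something with over 40 N, if the wrist force passes 120 N, or if a joint passes its speed limit or range.

## Working session

There is one attempt and no reset: what is moved stays moved. The work goes in short steps, Python scripts to look and compute and a shell command to move; the robot and the scene stay as the last step left them, time stands still between calls to the robot, and variables do not carry over. Pictures are saved under pics/ and viewed, at most 10 in all, crops included, and the job is handed in when it is done.

```bash
mkdir -p pics
cat > h.py <<'E'
import numpy as np, cv2
from scipy.spatial.transform import Rotation as R
from workcell import bot, optics, order
def grab(name, save=None):
    s=bot.sense(); f=optics.grab_frame(name)
    if 'hand_eye' in f:
        H=np.array(f['hand_eye']); T=np.eye(4); T[:3,:3]=R.from_rotvec(s['eef_rot']).as_matrix(); T[:3,3]=s['position']
        f['M']=T@H
    else:
        M=np.eye(4); a=np.array(f['attitude']); 
        M[:3,:3]=a if a.shape==(3,3) else R.from_rotvec(a).as_matrix() if a.size==3 else R.from_quat(a).as_matrix()
        M[:3,3]=f['origin']; f['M']=M
    if save:
        cv2.imwrite(f'pics/{save}.png',f['frame'][:,:,::-1])
        np.savez(f'pics/{save}.npz',M=f['M'],K=[f[k] for k in('fx','fy','cx','cy','k1')])
    return f
def load(n):
    d=np.load(f'pics/{n}.npz'); return d['M'],d['K']
def ray(n,u,v):
    M,(fx,fy,cx,cy,k1)=load(n); xd,yd=(u-cx)/fx,(v-cy)/fy
    x,y=xd,yd
    for _ in range(30):
        g=1+k1*(x*x+y*y); x,y=xd/g,yd/g
    d=M[:3,:3]@np.array([x,-y,-1]); return M[:3,3],d
def at(n,u,v,z):
    o,d=ray(n,u,v); return o+d*(z-o[2])/d[2]
def proj(n,p):
    M,(fx,fy,cx,cy,k1)=load(n); q=M[:3,:3].T@(np.array(p)-M[:3,3]); x,y=q[0]/-q[2],-q[1]/-q[2]
    g=1+k1*(x*x+y*y); return np.array([fx*x*g+cx,fy*y*g+cy])
E
python3 - <<'E'
from h import *
for n in('scene','top'):
    f=grab(n,n+'0'); print(n,f.get('origin'),f.get('attitude'),f['fx'],f['k1'])
f=grab('wrist','wrist0'); print(f['M'].round(3),f['hand_eye'])
print(bot.sense(),bot.hold_point_z)
E
```

```text
scene [ 1.27760692 -0.43267487  0.6066937 ] [0.89922009 0.46700746 0.88572282] 368.5890033049851 -0.026760594937759556
top [0.54811401 0.03536071 1.46788595] [ 0.04121593 -0.03519405 -1.58604275] 508.13608951722506 -0.10374188310717139
[[ 0.378 -0.895 -0.236  0.139]
 [ 0.926  0.365  0.097  0.538]
 [-0.001 -0.255  0.967  0.384]
 [ 0.     0.     0.     1.   ]] [[-1.06695878e-03  9.66883636e-01  2.55215392e-01  7.38153052e-02]
 [ 9.99999425e-01  1.05814156e-03  1.71848603e-04  3.98758241e-04]
 [-1.03896411e-04  2.55215428e-01 -9.66884209e-01 -1.79025022e-01]
 [ 0.00000000e+00  0.00000000e+00  0.00000000e+00  1.00000000e+00]]
{'clock': 0.15, 'joints': array([ 1.11739319e+00,  3.00356914e-01,  1.52140103e+00, -7.40914458e-06,
        1.32067915e+00, -6.66145782e-02]), 'joint_velocities': array([-0.00120184, -0.0037654 , -0.00128514, -0.00157431, -0.00219232,
       -0.0020361 ]), 'tau': array([ 2.18666675e-03, -5.31960583e+01, -3.52822566e+01,  7.09410547e-02,
        2.35256169e-02, -1.06685434e-04]), 'position': array([0.20740177, 0.50920175, 0.20502513]), 'eef_rot': array([-6.03742560e-01, -3.08281969e+00,  1.28467213e-03]), 'ft_force': array([-0.44939678, -0.19279482,  0.37029215]), 'ft_torque': array([-0.00210267,  0.00270462,  0.01249513]), 'grip_force': 0.0, 'gripper_width': 0.09400806138313729} 0.0188
```

View pics/top0.png

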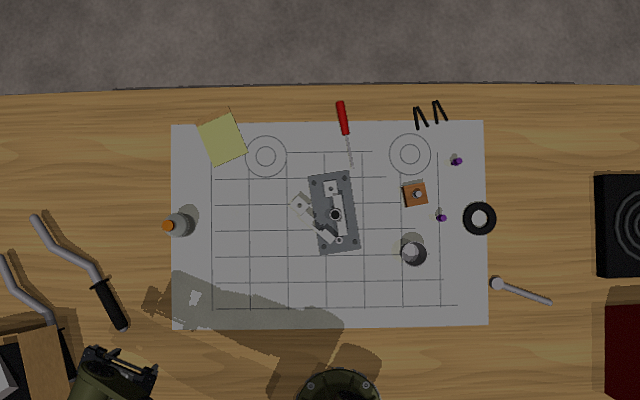

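View pics/scene0.png

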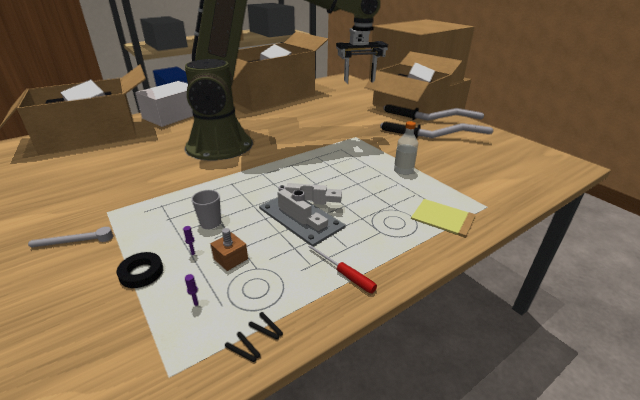

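The top view has the jig near (335,212), opening to the left. Three things have the pin's shape: purple ones at (456,160) and (441,217), and a grey steel one in the wooden block at (415,194). The last fits the description. I'll confirm it in an enlarged crop.

Run:
```python
from h import *
im=cv2.imread('pics/top0.png')[135:275,280:475]
cv2.imwrite('pics/crop1.png',cv2.resize(im,None,fx=4,fy=4,interpolation=cv2.INTER_CUBIC))
```

```text
(no output)
```

View pics/crop1.png

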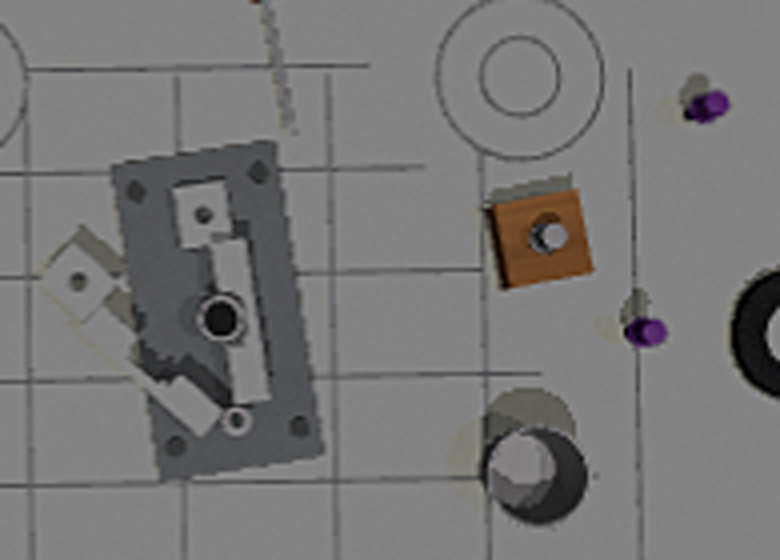

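The crop confirms it: the steel pin stands in the orange block at crop (548,236), and the other two are purple. The fixed lug hole is at crop (204,214), the swing hole at (78,281), the hinge at (237,421) and the stub at (222,318). The cup is at (535,475).

Run:
```python
from h import *
c=lambda u,v,z: at('top0',280+(u+.5)/4-.5,135+(v+.5)/4-.5,z)
pl=np.array([c(*p,.01) for p in[(111,166),(276,141),(325,457),(160,482)]]) # far-left, far-right, near-right, near-left
xa=(pl[0]+pl[1]-pl[2]-pl[3])[:2]; xa/=np.linalg.norm(xa); ya=np.array([-xa[1],xa[0]])
print('plate',pl.round(4).tolist(),'yaw',np.degrees(np.arctan2(xa[1],xa[0])))
O=pl.mean(0)[:2]-.013*xa; print('O',O)
for n,p,j in[('hole',c(204,214,.034),(80,0)),('stub',c(222,318,.078),(5,0)),('hinge',c(237,421,.064),(-66,0))]:
    print(n,p.round(4),'pred',(O+xa*j[0]/1e3+ya*j[1]/1e3).round(4))
s=c(78,281,.058);h=O-.066*xa;d=s[:2]-h; print('swing hole',s,'r',np.linalg.norm(d),'ang',np.arctan2(d@ya,d@xa))
b=np.array([c(*p,.048) for p in[(491,206),(577,188),(593,270),(502,289)]]);print('block',b.mean(0),b.round(3).tolist())
print('pin top',c(554,237,.088)); print('cup rim',c(537,475,.085))
for n,p in(('purp1',(705,105)),('purp2',(648,332))): print(n,c(*p,.04))
```

```text
plate [[0.6813, 0.0788, 0.01], [0.6975, -0.0403, 0.01], [0.4701, -0.0713, 0.01], [0.4541, 0.047, 0.01]] yaw 7.866576742541911
O [0.56284966 0.0017754 ]
hole [0.644  0.0128 0.034 ] pred [0.6421 0.0127]
stub [0.5696 0.0024 0.078 ] pred [0.5678 0.0025]
hinge [ 0.4987 -0.0071  0.064 ] pred [ 0.4975 -0.0073]
swing hole [0.59716699 0.10141849 0.058     ] r 0.14747838756393836 ang 0.6911700121497558
block [ 0.62241075 -0.2230407   0.048     ] [[0.646, -0.188, 0.048], [0.657, -0.25, 0.048], [0.6, -0.259, 0.048], [0.587, -0.195, 0.048]]
pin top [ 0.62099905 -0.22482516  0.088     ]
cup rim [ 0.45923727 -0.21006855  0.085     ]
purp1 [ 0.71580528 -0.34457078  0.04      ]
purp2 [ 0.55539209 -0.29909599  0.04      ]
```

```bash
cat >> h.py <<'E'
JO=np.array([.564,.0020]); JY=np.radians(7.87)
def J(x,y): # jig mm -> world
    c,s=np.cos(JY),np.sin(JY); return JO+np.array([c*x-s*y,s*x+c*y])/1e3
def go(*tgts):
    """tgts: (x,y,z,yaw of tool x deg); prints shift/turn from current measured pose"""
    s=bot.sense(); A=R.from_rotvec(s['eef_rot']); p=np.array(s['position'])
    for x,y,z,yaw in tgts:
        B=R.from_matrix(np.array([[np.cos(np.radians(yaw)),np.sin(np.radians(yaw)),0],[np.sin(np.radians(yaw)),-np.cos(np.radians(yaw)),0],[0,0,-1]]).T.T)
        print((A.inv().apply(np.array([x,y,z])-p)*100).round(2), np.degrees((A.inv()*B).as_rotvec()).round(2))
E
python3 - <<'E'
from h import *
go((.515,.145,.12,187.87))
print(J(80,0),J(-66,0))
E
```

```text
[-42.23 -22.12   8.52] [-5.000e-02 -2.000e-02 -3.003e+01]
[0.6432465  0.01295407] [ 0.49862163 -0.00703711]
```

```bash
python3 -m jog '[[-2.8,-1.5,0.6,0,0,0,4],[-5.6,-3,1.2,0,0,0,2],[-8.4,-4.5,1.7,0,0,0,0],[-11.2,-6,2.3,0,0,0,0],[-14,-7.4,2.8,0,0,0,0]]' 30
python3 -m jog '[[-2.8,-1.5,0.6,0,0,0,0],[-5.6,-3,1.2,0,0,0,0],[-8.4,-4.5,1.7,0,0,0,0],[-11.2,-6,2.3,0,0,0,0],[-14,-7.4,2.8,0,0,0,0]]'
python3 -m jog '[[-2.8,-1.5,0.6,0,0,-6,0],[-5.6,-3,1.2,0,0,-12,0],[-8.4,-4.5,1.7,0,0,-18,0],[-11.2,-6,2.3,0,0,-24,0],[-14,-7.4,2.8,0,0,-30,0]]'
python3 -c "
from h import *
go((.515,.145,.03,187.87),(.535,.12,.03,187.87))
grab('wrist','w1')"
```

```text
clock: 0.57
position: [0.3097, 0.3866, 0.177]
eef_rot: [-0.603, -3.083, 0.001]
ft_force: [0.8, -0.5, 0.1]
gripper_width: 0.0642
grip_force: 0.0
clock: 0.98
position: [0.4116, 0.2652, 0.149]
eef_rot: [-0.604, -3.083, 0.0]
ft_force: [0.2, 0.0, 0.2]
gripper_width: 0.0309
grip_force: 0.0
clock: 1.4
position: [0.5133, 0.1438, 0.1209]
eef_rot: [0.223, -3.133, 0.0]
ft_force: [0.3, -0.2, 0.3]
gripper_width: 0.0011
grip_force: 0.0
[-0.19  0.09  9.09] [-0.   -0.03  0.26]
[-1.82 -2.66  9.09] [-0.   -0.03  0.26]
```

View pics/w1.png

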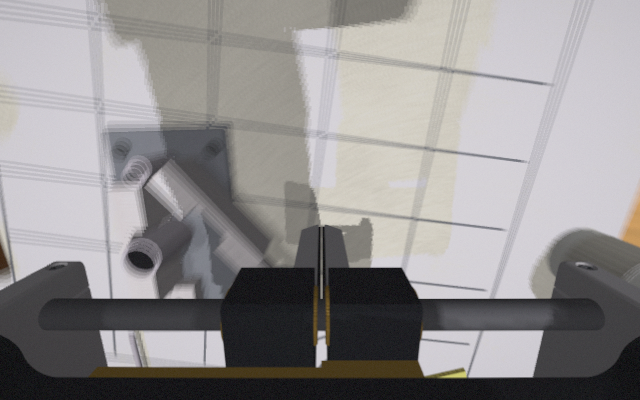

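The wrist view shows the swing half at about (210,200) and the fingers to its outside, clear of it. Next I go down and push along the arc.

```bash
python3 -m jog '[[0,0,2,0,0,0,0],[0,0,4,0,0,0,0],[0,0,6,0,0,0,0],[0,0,8,0,0,0,0],[0,0,9.1,0,0,0,0]]'
python3 -c "
from h import *
L=[]
H=J(-66,0)
for t in np.linspace(.8,0,11):
    a=t+JY; y=.025+.0125*np.cos(t)+.008*np.sin(t); x=.108
    L.append((H[0]+np.cos(a)*x-np.sin(a)*y,H[1]+np.sin(a)*x+np.cos(a)*y,.03,187.87))
go(*L)"
```

```text
clock: 1.87
position: [0.5117, 0.1451, 0.0282]
eef_rot: [0.214, -3.132, 0.001]
ft_force: [0.1, 0.1, 0.0]
gripper_width: 0.0005
grip_force: 0.0
[-1.32 -4.4  -0.18] [-0.01 -0.15 -0.05]
[-2.13 -4.79 -0.18] [-0.01 -0.15 -0.05]
[-2.91 -5.25 -0.18] [-0.01 -0.15 -0.05]
[-3.66 -5.78 -0.19] [-0.01 -0.15 -0.05]
[-4.37 -6.37 -0.19] [-0.01 -0.15 -0.05]
[-5.03 -7.03 -0.19] [-0.01 -0.15 -0.05]
[-5.64 -7.75 -0.19] [-0.01 -0.15 -0.05]
[-6.19 -8.53 -0.19] [-0.01 -0.15 -0.05]
[-6.68 -9.36 -0.19] [-0.01 -0.15 -0.05]
[ -7.09 -10.23  -0.19] [-0.01 -0.15 -0.05]
[ -7.43 -11.14  -0.19] [-0.01 -0.15 -0.05]
```

```bash
python3 -m jog '[[-0.3,-1.2,0,0,0,0,0],[-0.6,-2.2,0,0,0,0,0],[-0.9,-3.2,0,0,0,0,0],[-1.2,-3.9,0,0,0,0,0],[-1.3,-4.4,0,0,0,0,0]]'
python3 -m jog '[[-0.8,-0.4,0,0,0,0,0],[-1.6,-0.85,0,0,0,0,0],[-2.35,-1.4,0,0,0,0,0],[-3.05,-2,0,0,0,0,0],[-3.7,-2.65,0,0,0,0,0]]'
python3 -m jog '[[-0.6,-0.7,0,0,0,0,0],[-1.15,-1.5,0,0,0,0,0],[-1.65,-2.3,0,0,0,0,0],[-2.05,-3.15,0,0,0,0,0],[-2.05,-3.15,0,0,0,0,0]]'
python3 -m jog '[[-0.1,-0.2,0,0,0,0,0],[-0.18,-0.4,0,0,0,0,0],[-0.25,-0.6,0,0,0,0,0],[-0.31,-0.8,0,0,0,0,0],[-0.31,-0.8,0,0,0,0,0]]'
python3 -c "
from h import *
go((*J(42,37.5),.03,187.87))"
```

```text
clock: 2.28
position: [0.5328, 0.1022, 0.0314]
eef_rot: [-0.213, 3.133, 0.0]
ft_force: [-0.4, 0.3, -0.4]
gripper_width: 0.0006
grip_force: 0.0
clock: 2.7
position: [0.5727, 0.082, 0.0303]
eef_rot: [0.215, -3.134, -0.0]
ft_force: [-1.6, 1.3, 0.2]
gripper_width: 0.0002
grip_force: 0.8
clock: 3.12
position: [0.5975, 0.0523, 0.0305]
eef_rot: [-0.213, 3.134, -0.001]
ft_force: [-0.1, 0.6, -0.2]
gripper_width: 0.0007
grip_force: 0.0
clock: 3.53
position: [0.6007, 0.0462, 0.0305]
eef_rot: [-0.215, 3.134, -0.0]
ft_force: [0.1, 0.3, -0.3]
gripper_width: 0.0004
grip_force: 0.0
[ 0.04 -0.13  0.05] [-0.    0.01 -0.03]
```

```bash
python3 -m jog '[[0,-0.1,0,0,0,0,0],[0,-0.15,0,0,0,0,0],[0,-0.2,0,0,0,0,0],[0,-0.2,0,0,0,0,0],[0,-0.2,0,0,0,0,0]]'
python3 -m jog '[[0,-0.1,0,0,0,0,0],[0,-0.15,0,0,0,0,0],[0,-0.2,0,0,0,0,0],[0,-0.2,0,0,0,0,0],[0,-0.2,0,0,0,0,0]]'
python3 -c "
from h import *
go((*J(42,37.5),.03,187.87)); grab('top','top1');grab('scene','s1')
a=cv2.imread('pics/top1.png')[150:275,280:400]; b=cv2.imread('pics/s1.png')[165:255,250:350]
a=cv2.resize(a,(400,416),interpolation=2);b=cv2.resize(b,(400,416),interpolation=2)
cv2.imwrite('pics/c2.png',np.hstack([a,b]))"
```

```text
clock: 3.95
position: [0.601, 0.0452, 0.0306]
eef_rot: [-0.215, 3.134, 0.001]
ft_force: [0.7, 5.0, -0.6]
gripper_width: 0.0005
grip_force: 3.1
clock: 4.37
position: [0.601, 0.0451, 0.0306]
eef_rot: [-0.216, 3.134, 0.005]
ft_force: [-1.3, 19.5, 0.1]
gripper_width: 0.0005
grip_force: 9.7
[ 0.05 -0.02  0.06] [0.19 0.02 0.03]
```

View pics/c2.png

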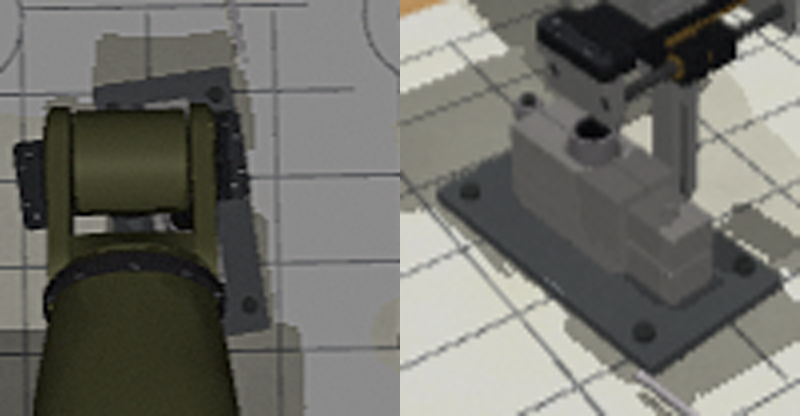

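The jig is shut: both halves are flush in the scene view, and the push built up to 19.5 N within 0.2 mm of the predicted stop. Next I back off, lift and move over the pin.

```bash
python3 -m jog '[[0,0.5,0,0,0,0,0],[0,1.5,0,0,0,0,0],[0,2,-3,0,0,0,0],[0,2,-7,0,0,0,0],[0,2,-11,0,0,0,0]]'
python3 -c "
from h import *
go((.621,-.224,.15,187.87))"
```

```text
clock: 4.88
position: [0.5977, 0.0628, 0.1412]
eef_rot: [0.215, -3.132, 0.001]
ft_force: [1.4, 0.9, -0.4]
gripper_width: 0.0004
grip_force: 0.0
[  1.62 -28.73  -0.87] [-0.01 -0.12 -0.  ]
```

```bash
python3 -m jog '[[0.2,-2.9,-0.3,0,0,0,2],[0.4,-5.8,-0.5,0,0,0,4],[0.5,-8.7,-0.7,0,0,0,6],[0.7,-11.6,-0.9,0,0,0,7],[0.8,-14.4,-0.9,0,0,0,7]]' 30
python3 -m jog '[[0.2,-2.9,0,0,0,0,7],[0.4,-5.8,0,0,0,0,7],[0.5,-8.7,0,0,0,0,7],[0.7,-11.6,0,0,0,0,7],[0.8,-14.4,0,0,0,0,7]]'
python3 -m jog '[[0,0,0,0,0,0,7],[0,0,0,0,0,0,7],[0,0,0,0,0,0,7],[0,0,0,0,0,0,7],[0,0,0,0,0,0,7]]'
python3 -c "
from h import *
grab('wrist','w2'); print(proj('w2',(.621,-.2245,.088)), load('w2')[0][:3,3])
go((.621,-.2245,.15,187.87))"
```

```text
clock: 5.3
position: [0.6102, -0.0827, 0.1501]
eef_rot: [-0.215, 3.134, -0.001]
ft_force: [1.0, 0.1, -0.1]
gripper_width: 0.0304
grip_force: 0.0
clock: 5.72
position: [0.6218, -0.2266, 0.1495]
eef_rot: [0.214, -3.134, 0.001]
ft_force: [1.0, 0.7, -0.4]
gripper_width: 0.0639
grip_force: 0.0
clock: 6.13
position: [0.622, -0.2241, 0.1496]
eef_rot: [-0.217, 3.134, -0.0]
ft_force: [0.3, -0.1, -0.2]
gripper_width: 0.07
grip_force: 0.0
[320.67086997 208.59816534] [ 0.54900442 -0.23420269  0.32863477]
[ 0.1  -0.01 -0.03] [-0.01  0.01  0.04]
```

View pics/w2.png

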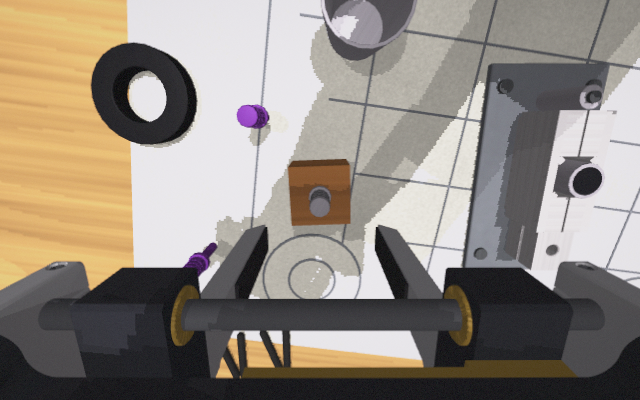

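The wrist view shows the steel pin's top at about (319.5,209), where (320.7,208.6) was predicted. The lug hole is at about (552,251).

```bash
python3 -c "
from h import *
im=cv2.imread('pics/w2.png')
g=cv2.cvtColor(im,6)
print('pin rows');print(g[190:224:2,304:337:2])
print('hole');print(g[240:262:2,538:568:2])
print(at('w2',319.5,209,.088),at('w2',552,251,.058),proj('w2',(*J(80,0),.058)))"
```

```text
pin rows
[[ 77  77  77  77 111 106  89  68  66  73 100 117  90  74  76  77  81]
 [ 75  75  76  97 110  62  61  58  57  59  66  78 114  75  77  79  77]
 [ 77  76  78 120  61  63  63  70  64  59  69  63  98  92  80  77  78]
 [ 82  82  84 102  62  74  61  80  73  68  66  58  69 107  83  81  82]
 [ 84  82  92  89  59  81  93 111 114  97  81  67  59 104  84  82  87]
 [ 85  84  77  78  85 115 118 121 120 119 117  95  65  90  82  86  85]
 [ 82  83  84  74 113 119 119 119 117 117 120 116  88  73  83  83  83]
 [ 83  83  82  96 116 118 120 119 116 116 118 118 108  83  83  82  84]
 [ 84  84  84 101 118 116 121 118 119 118 117 116 114  79  82  82  86]
 [ 84  82  83 111 115 120 119 117 118 117 115 117 113  82  84  84  85]
 [ 85  87  87  95 119 119 114 118 120 115 117 113 111  84  85  85  87]
 [ 89  88  88  93 114 117 114 114 115 116 115 116  97  87  85  88  88]
 [ 89  87  88  88  95 111 115 117 115 114 112 102  88  89  88  89  88]
 [ 86  87  85  86  86  78 104 110 111 103  83  84  84  85  84  83  84]
 [ 82  80  82  81  82  84  83  84  84  83  83  82  81  81  84  83  81]
 [ 83  84  84  83  85  84 
[... 216 characters left out ...]
24 221 224 224 226 223 221 223]
 [226 227 225 227 222 222 212 187 179 203 223 225 222 222 223]
 [226 225 226 226 221 161  85  81  83 119 196 225 220 222 223]
 [226 225 226 225 199  88  87  85  79  80 173 224 221 221 223]
 [228 224 227 225 115 100  91  87  80  86 177 224 220 222 221]
 [227 225 228 223 121 104  92  94  89 133 206 222 221 222 220]
 [227 226 226 222 209 136 100 113 151 208 226 222 221 223 220]
 [226 226 226 222 224 216 209 212 216 224 224 221 220 223 220]
 [225 226 225 221 224 224 221 223 222 225 224 219 220 220 219]
 [223 227 224 221 224 225 220 222 222 225 222 219 221 214 211]]
[ 0.62149256 -0.22544433  0.088     ] [0.64239816 0.01323497 0.058     ] [551.45046903 251.73462504]
```

```bash
python3 -m jog '[[0.1,-0.1,2,0,0,0,6],[0.1,-0.1,4,0,0,0,5],[0.1,-0.1,6,0,0,0,5],[0.1,-0.1,8,0,0,0,5],[0.1,-0.1,9.2,0,0,0,5]]'
python3 -m jog '[[0,0,0,0,0,0,4],[0,0,0,0,0,0,3],[0,0,0,0,0,0,2],[0,0,0,0,0,0,1],[0,0,0,0,0,0,1]]' 35
python3 -m jog '[[0,0,0,0,0,0,1],[0,0,0,0,0,0,1],[0,0,0,0,0,0,1],[0,0,0,0,0,0,1],[0,0,0,0,0,0,1]]' 35
```

```text
clock: 6.6
position: [0.6204, -0.2255, 0.0554]
eef_rot: [0.216, -3.132, -0.001]
ft_force: [-0.5, -0.4, 0.1]
gripper_width: 0.0502
grip_force: 0.0
clock: 7.02
position: [0.6215, -0.2265, 0.0586]
eef_rot: [-0.215, 3.133, -0.001]
ft_force: [0.4, -0.4, 0.4]
gripper_width: 0.0199
grip_force: 0.0
clock: 7.43
position: [0.6214, -0.2265, 0.0585]
eef_rot: [-0.215, 3.133, -0.001]
ft_force: [-1.9, 0.5, 7.1]
gripper_width: 0.0173
grip_force: 35.0
```

```bash
python3 -m jog '[[0,0,-1,0,0,0,1],[0,0,-3,0,0,0,1],[0,0,-6,0,0,0,1],[0,0,-9,0,0,0,1],[0,0,-11.2,0,0,0,1]]'
python3 -m jog '[[0,0,0,0,0,0,1],[0,0,0,0,0,0,1],[0,0,0,0,0,0,1],[0,0,0,0,0,0,1],[0,0,0,0,0,0,1]]'
python3 -c "
from h import *
go((.643,.0130,.17,187.87))
grab('wrist','w3')
a=cv2.imread('pics/w3.png')[130:280,250:400]
grab('scene','s2');b=cv2.imread('pics/s2.png')[120:270,180:330]
cv2.imwrite('pics/c3.png',cv2.resize(np.hstack([a,b]),(800,400),interpolation=2))"
```

```text
clock: 7.85
position: [0.6212, -0.2266, 0.1728]
eef_rot: [-0.215, 3.132, -0.002]
ft_force: [-0.4, -0.0, -1.1]
gripper_width: 0.0175
grip_force: 35.0
clock: 8.27
position: [0.6206, -0.2262, 0.1681]
eef_rot: [0.215, -3.132, -0.002]
ft_force: [-0.1, -0.3, -0.8]
gripper_width: 0.0175
grip_force: 35.0
[-5.48 23.39 -0.17] [ 0.06 -0.11 -0.03]
```

View pics/c3.png

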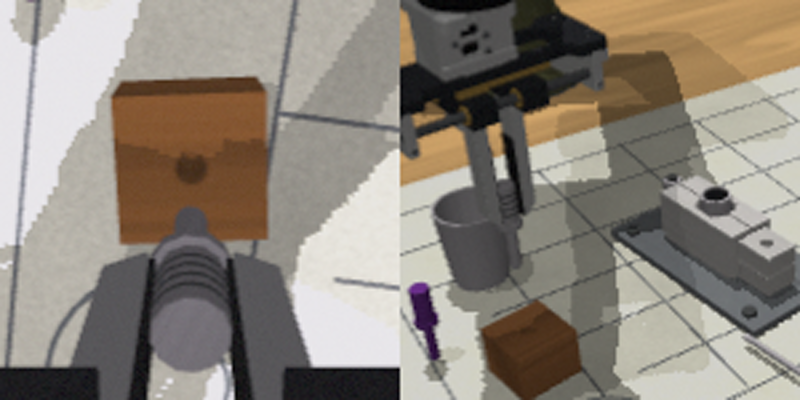

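The pin is out and held upright between the pads, and the block's hole is empty. Now over to the lug.

```bash
python3 -m jog '[[-0.5,2,0,0,0,0,1],[-1,4.5,0,0,0,0,1],[-1.6,7,0,0,0,0,1],[-2.2,9.5,0,0,0,0,1],[-2.7,11.7,0,0,0,0,1]]'
python3 -m jog '[[-0.6,2.5,0,0,0,0,1],[-1.2,5,0,0,0,0,1],[-1.8,7.5,0,0,0,0,1],[-2.4,10,0,0,0,0,1],[-2.8,11.7,0,0,0,0,1]]'
python3 -m jog '[[0,0,1,0,0,0,1],[0,0,2,0,0,0,1],[0,0,3,0,0,0,1],[0,0,3.7,0,0,0,1],[0,0,3.7,0,0,0,1]]'
python3 -m jog '[[0,0,0,0,0,0,1],[0,0,0,0,0,0,1],[0,0,0,0,0,0,1],[0,0,0,0,0,0,1],[0,0,0,0,0,0,1]]'
python3 -c "
from h import *
go((.643,.0130,.131,187.87))
grab('wrist','w4');s=bot.sense();p=np.array(s['position']);A=R.from_rotvec(s['eef_rot'])
print(p)
for z in(.0525,.0105,-.0295): print(z,proj('w4',p+A.apply([0,0,z])), proj('w4',p+A.apply([.001,0,z])))
print('hole',proj('w4',(*J(80,0),.058)))
grab('scene','s3')
a=cv2.imread('pics/w4.png')[150:250,270:370];b=cv2.imread('pics/s3.png')[140:240,270:370]
cv2.imwrite('pics/c4.png',cv2.resize(np.hstack([a,b]),(800,400),interpolation=2))"
```

```text
clock: 8.78
position: [0.6317, -0.1053, 0.1691]
eef_rot: [0.215, -3.134, -0.0]
ft_force: [0.0, 0.2, -1.4]
gripper_width: 0.0171
grip_force: 35.0
clock: 9.2
position: [0.6435, 0.0151, 0.1691]
eef_rot: [0.216, -3.134, -0.0]
ft_force: [0.8, 0.4, -0.6]
gripper_width: 0.0173
grip_force: 35.0
clock: 9.62
position: [0.6427, 0.0119, 0.1299]
eef_rot: [0.213, -3.131, -0.0]
ft_force: [0.6, 0.0, -0.7]
gripper_width: 0.0174
grip_force: 35.0
clock: 10.03
position: [0.6437, 0.0129, 0.1328]
eef_rot: [-0.215, 3.134, -0.0]
ft_force: [0.1, 0.2, -0.8]
gripper_width: 0.0173
grip_force: 35.0
[0.07 0.02 0.18] [-0.01  0.03 -0.03]
[0.64366822 0.01292923 0.132746  ]
0.0525 [320.98763265 212.93802359] [320.98613148 211.78322689]
0.0105 [321.00437751 231.44613396] [321.00259541 230.08269797]
-0.0295 [321.02806177 257.61449733] [321.02589458 255.96969697]
hole [321.07833415 204.95908484]
```

View pics/c4.png

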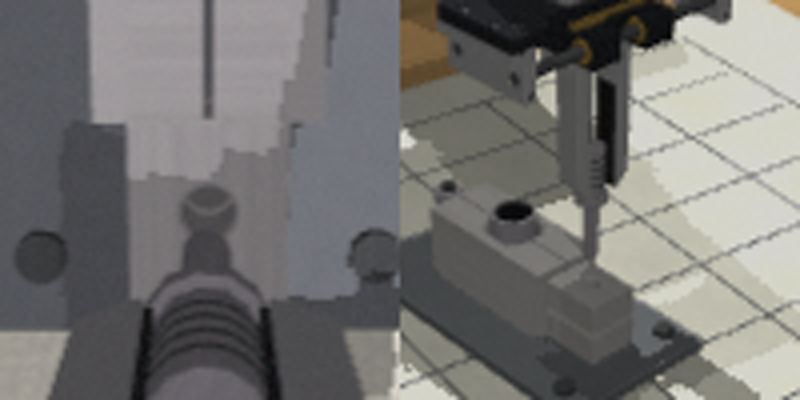

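The tip sits just in front of the hole in the wrist crop: hole centre about (322,203), tip about (322,211). I need a finer fit of both, so I'll print the intensities.

```bash
python3 -c "
from h import *
np.set_printoptions(linewidth=250)
g=cv2.cvtColor(cv2.imread('pics/w4.png'),6)
print('    ',np.arange(310,336))
for r in range(192,222): print(r,g[r,310:336])
print(at('w4',322.2,202.7,.058),at('w4',322,211.5,.0802))"
```

```text
[310 311 312 313 314 315 316 317 318 319 320 321 322 323 324 325 326 327 328 329 330 331 332 333 334 335]
192 [150 148 149 144 144 142 144 146 146 145 147 146 143 142 130 114 117 117 117 118 118 116 113 114 115 118]
193 [147 147 141 143 139 141 142 146 145 146 144 147 133 117 115 115 115 117 118 119 117 117 115 114 114 115]
194 [119 116 117 117 115 113 126 141 143 140 142 141 131 117 119 115 115 117 119 116 118 116 114 113 114 115]
195 [118 119 117 116 115 112 115 117 117 115 116 112 114 113 116 114 117 117 117 117 117 117 116 115 113 114]
196 [119 120 119 116 115 114 115 116 109 104 100  91  92  95 101 112 113 114 117 119 118 116 114 113 115 113]
197 [120 119 116 116 116 114 112 106  95  83  74  76  77  77  79  87 102 112 118 120 119 115 114 116 116 114]
198 [118 121 117 115 115 110 105  89  79  75  77  76  77  76  76  77  82  97 112 120 117 117 116 113 117 118]
199 [118 117 118 116 114 109  94  82  76  77  77  76  74  76  75  74  79  92 104 115 118 114 114 113 116 115]
200 [121 119 117 116 111  98  93  91  79  75  75  74  75  76  76  77  87  96  98 112 118 117 113 113 117 114]
201 
[... 1675 characters left out ...]
 65  66  67  66  66  67  70  66  66  65  63  82 106 116 116 116 113 112 113 113]
217 [118 116 115 112 103  77  67  69  69  73  71  70  71  70  67  67  66  70  84 105 113 113 112 112 112 114]
218 [116 104  90  77  68  70  68  72  86  93  88  82  76  77  76  72  75  70  68  78  99 112 113 112 113 113]
219 [106  81  67  69  73  74  85  98 106 104 106 106 106 107 104 101  98  91  81  70  78  98 109 111 112 114]
220 [ 89  70  73  83  96 101 105 102 104 103 105 104 105 106 105 104 102 105  99  82  73  70  87 103 111 112]
221 [ 76  81  97 104 104 106 104 104 102 100 100 100 100 102 100 101  99 104 104 100  91  77  69  74  98 114]
[0.64101837 0.0136666  0.058     ] [0.64236062 0.01359061 0.0802    ]
```

```bash
python3 -m jog '[[0.08,0.06,0,0,0,0,1],[0.08,0.06,0,0,0,0,1],[0.08,0.06,0.7,0,0,0,1],[0.08,0.06,1.4,0,0,0,1],[0.08,0.06,2,0,0,0,1]]'
python3 -m jog '[[0,0,0.3,0,0,0,1],[0,0,0.6,0,0,0,1],[0,0,0.9,0,0,0,1],[0,0,1.2,0,0,0,1],[0,0,1.2,0,0,0,1]]'
python3 -c "
from h import *
print(bot.sense()['ft_torque'])"
```

```text
clock: 10.55
position: [0.6424, 0.0134, 0.1113]
eef_rot: [0.215, -3.133, -0.0]
ft_force: [-0.9, -0.1, -0.9]
gripper_width: 0.0171
grip_force: 35.0
clock: 10.97
position: [0.6425, 0.0134, 0.0998]
eef_rot: [0.215, -3.134, -0.0]
ft_force: [-0.4, -0.3, -0.4]
gripper_width: 0.0169
grip_force: 35.0
[-0.02788723  0.01822296 -0.01440462]
```

The tip is 11 mm into the upper lug with no contact force, so I carry on down.

```bash
python3 -m jog '[[0,0,0.4,0,0,0,1],[0,0,0.8,0,0,0,1],[0,0,1.2,0,0,0,1],[0,0,1.6,0,0,0,1],[0,0,1.8,0,0,0,1]]'
python3 -m jog '[[0,0,0.3,0,0,0,1],[0,0,0.6,0,0,0,1],[0,0,0.9,0,0,0,1],[0,0,1.1,0,0,0,1],[0,0,1.1,0,0,0,1]]'
python3 -m jog '[[0,0,0.1,0,0,0,1],[0,0,0.2,0,0,0,1],[0,0,0.3,0,0,0,1],[0,0,0.3,0,0,0,1],[0,0,0.3,0,0,0,1]]'
```

```text
clock: 11.38
position: [0.6425, 0.0134, 0.0816]
eef_rot: [0.215, -3.133, -0.0]
ft_force: [-0.6, 1.0, -1.7]
gripper_width: 0.0176
grip_force: 35.0
clock: 11.8
position: [0.6425, 0.0135, 0.0709]
eef_rot: [0.215, -3.134, -0.0]
ft_force: [0.2, -0.7, -1.4]
gripper_width: 0.0176
grip_force: 35.0
clock: 12.22
position: [0.6427, 0.0134, 0.0685]
eef_rot: [-0.215, 3.134, -0.0]
ft_force: [0.8, -0.9, -0.6]
gripper_width: 0.0173
grip_force: 35.0
```

```bash
python3 -m jog '[[0,0,0.05,0,0,0,1],[0,0,0.1,0,0,0,1],[0,0,0.15,0,0,0,1],[0,0,0.15,0,0,0,1],[0,0,0.15,0,0,0,1]]'
python3 -m jog '[[0,0,0.05,0,0,0,1],[0,0,0.1,0,0,0,1],[0,0,0.1,0,0,0,1],[0,0,0.1,0,0,0,1],[0,0,0.1,0,0,0,1]]'
```

```text
clock: 12.63
position: [0.6429, 0.0134, 0.0684]
eef_rot: [-0.215, 3.133, -0.0]
ft_force: [-6.0, 0.9, 11.8]
gripper_width: 0.0172
grip_force: 35.0
clock: 13.05
position: [0.6431, 0.0134, 0.0683]
eef_rot: [-0.215, 3.133, -0.0]
ft_force: [-9.5, 0.5, 19.2]
gripper_width: 0.0172
grip_force: 35.0
```

The pin is seated: it stopped at the expected height and the force rose to 19 N. I release, lift, and take a check picture.

```bash
python3 -m jog '[[0,0,-0.25,0,0,0,2],[0,0,-0.25,0,0,0,3],[0,0,-0.25,0,0,0,4],[0,0,-0.25,0,0,0,5],[0,0,-0.25,0,0,0,5]]'
python3 -m jog '[[0,0,-1,0,0,0,5],[0,0,-3,0,0,0,6],[0,0,-5,0,0,0,8],[0,0,-7,0,0,0,9.4],[0,0,-7,0,0,0,9.4]]'
python3 -m jog '[[1,0,0,0,0,0,9.4],[2.5,0,0,0,0,0,9.4],[4,0,0,0,0,0,9.4],[4.5,0,0,0,0,0,9.4],[4.5,0,0,0,0,0,9.4]]'
python3 -c "
from h import *
go((*J(35,0),.025,187.87))
grab('wrist','w5');grab('scene','s4')
a=cv2.imread('pics/w5.png')[100:300,220:420];b=cv2.imread('pics/s4.png')[150:250,260:360]
cv2.imwrite('pics/c5.png',np.hstack([cv2.resize(a,(400,400)),cv2.resize(b,(400,400),interpolation=2)]))"
```

```text
clock: 13.47
position: [0.6426, 0.0134, 0.0681]
eef_rot: [0.215, -3.134, -0.0]
ft_force: [-0.3, 0.5, 1.0]
gripper_width: 0.0432
grip_force: 0.0
clock: 13.88
position: [0.6443, 0.0134, 0.1434]
eef_rot: [-0.214, 3.128, -0.001]
ft_force: [0.5, -1.1, 0.1]
gripper_width: 0.0731
grip_force: 0.0
clock: 14.3
position: [0.5976, 0.0072, 0.1386]
eef_rot: [0.214, -3.134, 0.0]
ft_force: [-0.0, 0.1, -0.6]
gripper_width: 0.0939
grip_force: 0.0
[-0.1  -0.05 11.36] [-0.   -0.   -0.04]
```

View pics/c5.png

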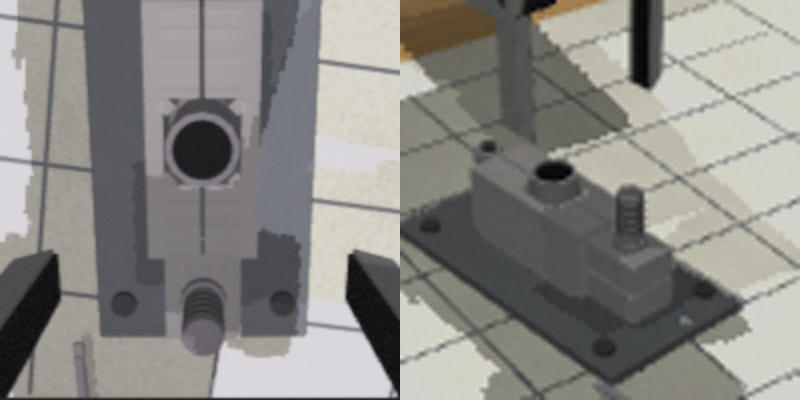

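The pin stands upright with its collar on the upper lug, and the halves are flush. Now I descend astride the jig and squeeze.

```bash
python3 -m jog '[[-0.1,-0.05,2,0,0,0,9.4],[-0.1,-0.05,4.5,0,0,0,9.4],[-0.1,-0.05,7,0,0,0,9.4],[-0.1,-0.05,9.2,0,0,0,9.4],[-0.1,-0.05,10.2,0,0,0,9.4]]'
python3 -m jog '[[0,0,0.4,0,0,0,9.4],[0,0,0.8,0,0,0,8],[0,0,0.8,0,0,0,7],[0,0,0.8,0,0,0,6],[0,0,0.8,0,0,0,5]]' 30
python3 -m jog '[[0,0,0,0,0,0,4],[0,0,0,0,0,0,4],[0,0,0,0,0,0,4],[0,0,0,0,0,0,4],[0,0,0,0,0,0,4]]' 30
python3 -m jog '[[0,0,0,0,0,0,4],[0,0,0,0,0,0,4],[0,0,0,0,0,0,4],[0,0,0,0,0,0,4],[0,0,0,0,0,0,4]]' 30
```

```text
clock: 14.82
position: [0.5984, 0.0071, 0.0333]
eef_rot: [0.215, -3.131, -0.001]
ft_force: [0.7, 0.1, 0.4]
gripper_width: 0.0943
grip_force: 0.0
clock: 15.23
position: [0.5998, 0.0069, 0.0296]
eef_rot: [-0.214, 3.132, -0.0]
ft_force: [0.1, 0.2, 0.4]
gripper_width: 0.0708
grip_force: 0.0
clock: 15.65
position: [0.5993, 0.0071, 0.0288]
eef_rot: [-0.215, 3.134, 0.0]
ft_force: [-2.5, 1.5, 3.4]
gripper_width: 0.0496
grip_force: 30.0
clock: 16.07
position: [0.5993, 0.0071, 0.0288]
eef_rot: [-0.215, 3.134, 0.0]
ft_force: [-1.2, 1.9, 5.7]
gripper_width: 0.0497
grip_force: 30.0
```

```bash
python3 -c "
from h import *
print(order.job_done())"
```

```text
the job is handed in; nothing more can be done
None
```

I handed the job in after about 16 s of the 64 s: the jig is shut, the steel pin is in with its collar on the lug, and the gripper is still squeezing the two halves at 30 N (opening 49.7 mm against 50 mm over the faces); no verdict came back, and I took no last picture of the bystanders, though every move stayed clear of them.

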